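Hold a finished toy body up to the inspection camera

ROBOT

A 7-joint arm with a two-finger parallel gripper is mounted at the origin on the work surface. World frame = base frame: x ahead of the robot, y to its left, z up, the work surface at z = 0. Lengths are in m, angles in rad, forces in N, time in s.
With the tool pointing down it reaches from about 0.425 to 0.925 m from the base axis. Payload 6.8 kg.
Tool frame: the origin (TCP) lies between the finger pads; the fingertips stand 11 mm ahead of it and the grasp point (between the pads) lies 8 mm behind it; z points along the fingers, y is the line along which they close (so a half turn about z gives the same grasp; the last joint's range is limited). The gripper opens to 85 mm and grips with 20 to 120 N. Pads are 22 mm wide; open, the fingers measure 114 mm over their backs; the gripper's body (76 mm by 85 mm) begins 54 mm behind the grasp point. The pads swing forward as they close: fully open they stand 13 mm farther back than shut.
Start: joints at [1.152, 0.477, 0.022, 1.555, -0.011, 1.109, -0.083], TCP at [0.206, -0.643, 0.242] pointing down, gripper open.
Joint ranges: [-2.96, 2.96], [-0.34, 2.1], [-1.41, 1.46], [0.24, 2.44], [-1.37, 4.51], [0.17, 1.92], [-2.96, 2.96]. Speed limits (rad/s): [2.39, 2.39, 3.14, 3.14, 3.14, 3.14, 3.14].

INTERFACE

Orientations are given as a rotation vector (axis times angle).
In Python, from bench import r gives the robot as it stands.
- The arm moves only by the tool send_rows, never from a script. Its argument "deltas" is a list of rows, each an object of numbers: "dx", "dy", "dz": the shift along the world's x, y, z in mm; "rx", "ry", "rz": the turn, a rotation vector about the world's x, y, z in degrees. A call has 1 to 5 rows; each row is the pose to reach, as a shift and turn from the pose commanded when the call began; what a row does not reach only later rows make up. A row lasts 1/12 s, in which the tool goes at most 41.7 mm and 7.16 degrees, less where a joint would pass 70% of its speed; a pose out of reach is approached as far as the arm can. A call with a gripper value outside its range is refused whole. "jaw" is the finger opening in mm, from 0 to 85.4, set as the call begins (left out, the last holds). The fingers move at their own pace and stop on an object; "newtons" is the grip in N (left out, the last holds). Time passes only in rows, so rows that repeat a pose let the fingers close. It gives the time, the measured TCP pose, the force, the opening and the grip force at its end, in the units of the state.
- r.get_obs(): the state, without advancing time (a new reading comes with each control period).
- r.grab_frame(name): name is "side" or "top"; returns a dict with "frame" (384x512x3 uint8, blue, green, red), "z_map" (384x512 float32, m along the optical axis (not along the pixel's ray), 0 where there is no reading), "vertical_fov" (degrees; the focal length in pixels is half the picture's height over the tangent of half this angle, whatever the lens; pixels are square), "cx", "cy" (the principal point, pixels), "distortion" ([k1, k2, p1, p2, k3] as OpenCV has them; the pictures are not rectified), "xyz" and "orientation" of the camera in the world. Camera axes: x right, y down, z forward; pixel columns grow to the right and rows downward; lengths in m; the calibration is good to about 2 mm. A picture is of the moment at which its call begins.
- r.hand_in(): hands the job in; it is judged then, once.
The state is a dict: "clock": time; "joints": joint angles; "qvel": joint speeds; "tau": joint torques, N m; "tcp_pos": TCP position; "orientation": TCP orientation; "contact_force": force on the tool from outside, world axes, zero at the start; "moment": the same for the moment, N m; "grip_width": finger opening in m; "gripper_force": force on a finger pad.
Only numpy, scipy, OpenCV 4.12 (cv2) and the standard library are available. Lean on these libraries where they do the work, as an engineer would, in place of code of your own. Each camera call takes 0.05 s, during which the arm holds its last target. There are 200 camera calls.

TASK

Of the two toy bodies clamped in the assembly fixture, take the one that already wears its crest of ears: first draw its own sprung spigot out to its stop, where it stays, then lift the body out and hold it up to the inspection camera, its open end squarely facing the lens and centred on it, the rim 100 mm from the front of the lens, the crest uppermost. Finish while still holding it there, steady and in mid-air. Do not bump the camera, do not force the body out against the spigot, and leave the other body clamped and the things lying about where they are.

Things in the scene. Friction and masses are not known exactly. Their poses are not given: they have to be found in the camera images.
- fixture: Assembly fixture fixed to the bench: aluminium base plate 190 x 230 x 15 mm (x -115 to +75 mm) with two stations side by side at y = +55 and -55 mm. Origin on the bench; x = direction in which the spigots are drawn out, z up. At x 30 to 55 mm each station has a pillar 40 mm wide, up to 91 mm high, that carries its spigot; at x below -97 mm a backstop up to 75 mm high.
- station_a (a point): Centre of the body lying in the station at fixture y = +55 mm (x = -55 mm), on the station's axis 64 mm above the bench. The body lies along fixture x on two white V supports, centred 12 mm behind and 26 mm ahead of this point, which stay below its middle and reach at most 28 mm to each side; open end towards fixture +x, crown 2 mm from the backstop.
- station_b (a point): The same for the station at fixture y = -55 mm.
- spigot_a (a joint): Draw of station_a's sprung spigot along fixture +x, in m: 0 home (38 mm grey nose 22 mm deep in the body's open end, holding it down), 0.036 at its stop (nose 14 mm clear of the rim). An over-centre spring pulls it home with 5 N at 0, nothing at 0.024, and beyond that drives it to the stop and keeps it there with 4 N: let go at the stop, it stays.
- spigot_b (a joint): The same for station_b's spigot.
- spigot_a_knob (a point): Centre of spigot_a's black fluted pull knob: a cylinder 30 mm in diameter, 24 mm long, lying along fixture x, 64 mm above the bench, moving with the spigot. At home its face is 25 mm from the pillar, with only a 12 mm rod between: it can be pinched across its diameter from above.
- spigot_b_knob (a point): The same for spigot_b.
- crested: The body to inspect: hollow thimble-shaped pink plastic toy body, 52 mm in diameter, 80 mm long, about 70 g, domed crown, other end open, with a three-lobed crest of ears (about 34 mm wide along y, 14 mm high, 12 mm from mid-length towards the crown) on top. Origin on its axis at mid-length; x along the axis to the open end, z up through the crest. It starts in either station.
- crested_mouth (a point): Centre of the open end (rim plane) of the crested body, 40 mm from its origin along +x.
- crested_crown (a point): Tip of the crown of the crested body, 40 mm from its origin along -x.
- plain: The other body, of the same shape, size and axes but with a bare upper side (no crest); it lies in the other station and stays clamped there.
- camera_stand: Inspection camera on its stand, fixed to the bench: dark base plate 140 x 110 x 14 mm, steel column 20 mm in diameter, 320 mm high, and on it the camera head with lens and ring light, clamped at a height that differs from time to time. Origin on the bench under the column; x = direction in which the camera looks (level), z up.
- lens (a point): Centre of the front of the lens, on the optical axis, 118 mm ahead of the column and 190 to 250 mm above the bench. x = viewing direction (level), y to its left, z up. Around it a black ring light 72 mm in diameter, its face 4 mm behind this point; the camera behind reaches 22 mm above and below the axis.
- bottle: Clear plastic bottle, 64 mm in diameter, 205 mm high; bystander. Origin under its centre.
- pot: Small white glue jar, 48 mm in diameter, 62 mm high; bystander. Origin under its centre.
- driver: Screwdriver lying on the bench, 150 mm long, black handle; bystander. Origin under its middle.
- brush: Glue brush lying on the bench, 160 mm long; bystander. Origin under its middle.
- spare_crest: Loose spare crest, 24 x 34 x 23 mm, lying on the bench; bystander. Origin under its centre.
Things that resemble listed ones, but are neither listed nor needed, are in the scene too. What is shaped like the crested but black or green is not meant. What is shaped like the plain but green or yellow is not meant.

How it is judged:
On the way, in this order (a step that is already met when the one before it is completed fails the run):
1. the spigot of the crested body's station is drawn out to its stop, the body still lying in its supports (((y of plain in the frame of fixture below -0.02 m and value of joint spigot_a above 0.033 m) or (y of plain in the frame of fixture above 0.02 m and value of joint spigot_b above 0.033 m)) and height (world z) of crested below 0.075 m), for 0.2 s.
2. the crested body is lifted clear of the fixture in the gripper (height (world z) of crested above 0.13 m and contact force between crested and the fingers above 0.5 N and contact force between crested and fixture below 0.05 N), for 0.2 s.
At the end, for the whole second after the job is handed in: Gripper alone holds the crested body at rest: rim 80-120 mm before the lens, within 15 mm of its axis; open end to the lens and crest up, each within 0.18 rad; its spigot over 33 mm out, the other under 5 mm; plain body within 12 mm, bystanders within 30 mm of their starts (x of crested_mouth in the frame of lens between 0.08 and 0.12 m and y of crested_mouth in the frame of lens between -0.015 and 0.015 m and z of crested_mouth in the frame of lens between -0.015 and 0.015 m and x of crested_crown in the frame of lens above 0.14 m and angle between the x axis of crested and the x axis of lens, either way round below 0.18 rad and angle between crested's own z axis and vertical below 0.18 rad and contact force between crested and the fingers above 0.5 N and contact force between crested and camera_stand below 0.05 N and contact force between crested and fixture below 0.05 N and height (world z) of crested above 0.16 m and linear speed of crested below 0.02 m/s and angular speed of crested below 0.15 rad/s and ((y of plain in the frame of fixture below -0.02 m and value of joint spigot_a above 0.033 m and value of joint spigot_b below 0.005 m) or (y of plain in the frame of fixture above 0.02 m and value of joint spigot_b above 0.033 m and value of joint spigot_a below 0.005 m)) and distance of plain from where it was at the start of the episode below 0.012 m and not (distance of any of driver, bottle, pot, brush, spare_crest from where it was at the start of the episode above 0.03 m)); the arm keeps its last pose, push and grip.
It fails at once if the body is forced up out of its supports while its spigot is still in it (height (world z) of crested above 0.085 m and ((y of plain in the frame of fixture below -0.02 m and value of joint spigot_a below 0.022 m) or (y of plain in the frame of fixture above 0.02 m and value of joint spigot_b below 0.022 m))).
It fails at once if the other station is disturbed: its spigot drawn or its body moved ((y of plain in the frame of fixture below -0.02 m and value of joint spigot_b above 0.012 m) or (y of plain in the frame of fixture above 0.02 m and value of joint spigot_a above 0.012 m) or distance of plain from where it was at the start of the episode above 0.02 m).
It fails at once if the camera or its stand is bumped (contact force between camera_stand and the arm above 3 N or contact force between camera_stand and the fingers above 3 N or contact force between camera_stand and crested above 3 N).
It fails at once if a bystander is pushed away or knocked over (distance of any of driver, bottle, pot, brush, spare_crest from where it was at the start of the episode above 0.04 m).
It also fails if it takes over 48 s, if anything falls off the work surface, if the arm or the gripper's body presses on something with over 40 N, if the wrist force passes 120 N, or if a joint passes its speed limit or range.

## Working session

There is one attempt and no reset: what is moved stays moved. The work goes in short steps, Python scripts to look and compute and a tool call to move; the robot and the scene stay as the last step left them, time stands still between calls to the robot, and variables do not carry over. Pictures are saved under pics/ and viewed, at most 10 in all, crops included, and the job is handed in when it is done.

Besides the shell and the picture viewer there is one more tool, called after "Call:" in YAML: its name, and indented under it one key for each argument. send_rows: Moves the arm, as the interface text tells. Its arguments: {"type":"object","properties":{"deltas":{"type":"array","items":{"type":"object","properties":{"dx":{"type":"number"},"dy":{"type":"number"},"dz":{"type":"number"},"rx":{"type":"number"},"ry":{"type":"number"},"rz":{"type":"number"}}}},"jaw":{"type":"number"},"newtons":{"type":"number"}},"required":["deltas"]}

```bash
mkdir -p pics; cat > h.py <<'E'
import numpy as np, cv2
from scipy.spatial.transform import Rotation as R
from bench import r
def grab(n):
    f=r.grab_frame(n); np.savez(f'{n}.npz',**{k:np.array(v) for k,v in f.items()}); return f
def load(n): return dict(np.load(f'{n}.npz'))
def rot(f):
    o=np.array(f['orientation'],float)
    return R.from_rotvec(o).as_matrix() if o.size==3 else (R.from_quat(o).as_matrix() if o.size==4 else o.reshape(3,3))
def K(f):
    h=f['frame'].shape[0]; fl=h/2/np.tan(np.radians(float(f['vertical_fov']))/2)
    return np.array([[fl,0,float(f['cx'])],[0,fl,float(f['cy'])],[0,0,1]])
def cloud(f):
    h,w=f['z_map'].shape; u,v=np.meshgrid(np.arange(w),np.arange(h))
    p=cv2.undistortPoints(np.stack([u,v],-1).reshape(-1,1,2).astype(float),K(f),np.array(f['distortion'],float)).reshape(h,w,2)
    z=f['z_map']; P=np.dstack([p[...,0]*z,p[...,1]*z,z])@rot(f).T+np.array(f['xyz'])
    P[z==0]=np.nan; return P
def proj(f,X):
    M=rot(f).T; return cv2.projectPoints(np.atleast_2d(np.array(X,float)),cv2.Rodrigues(M)[0],-M@np.array(f['xyz']),K(f),np.array(f['distortion'],float))[0].reshape(-1,2)
E
python3 - <<'E'
from h import *
for n in('side','top'):
    f=grab(n); cv2.imwrite(f'pics/{n}0.png',cv2.resize(f['frame'],(768,576),interpolation=cv2.INTER_CUBIC)); print(n,f['xyz'],f['orientation'],f['vertical_fov'],f['cx'],f['cy'],f['distortion'])
print(r.get_obs())
E
```

```text
side [-0.0116562   0.67647634  0.94371962] [-0.85580077  2.52464584 -1.10627818] 48.690762002256896 252.0766911964995 186.36933311175295 [0.02603472 0.         0.         0.         0.        ]
top [ 0.41595611 -0.02667067  1.30101202] [-2.17670948  2.1637705  -0.0923214 ] 52.140377023304815 257.0584187336195 192.4176554613963 [-0.12848621  0.          0.          0.          0.        ]
{'clock': 0.1, 'joints': array([ 1.15189555,  0.47772601,  0.02235369,  1.55631704, -0.01150069,
        1.10933638, -0.08312269]), 'qvel': array([ 0.00038349,  0.00021272,  0.00056352, -0.00306006,  0.00055548,
        0.00196133,  0.0012352 ]), 'tau': array([ 3.90105561e-03, -5.97759283e+01,  1.61373261e+00, -2.81949824e+01,
        1.28905463e-02,  5.18428569e-03,  3.01616967e-05]), 'tcp_pos': array([ 0.20625834, -0.64217926,  0.24143241]), 'orientation': array([-3.10214334e+00, -4.85972991e-01,  5.96044922e-04]), 'contact_force': array([ 0.76072177, -0.08478156, -0.24762166]), 'moment': array([0.02529175, 0.00814174, 0.00445772]), 'gripper_force': 0.0, 'grip_width': 0.08518639505128765}
```

View pics/side0.png

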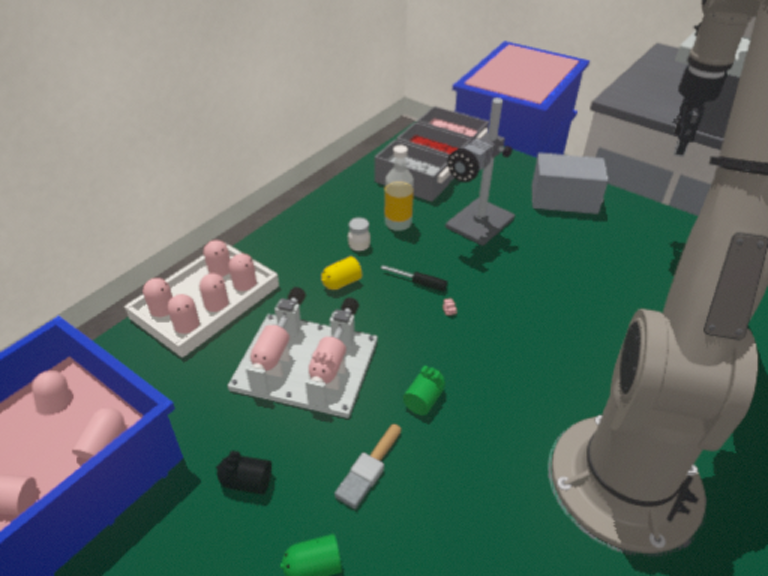

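View pics/top0.png

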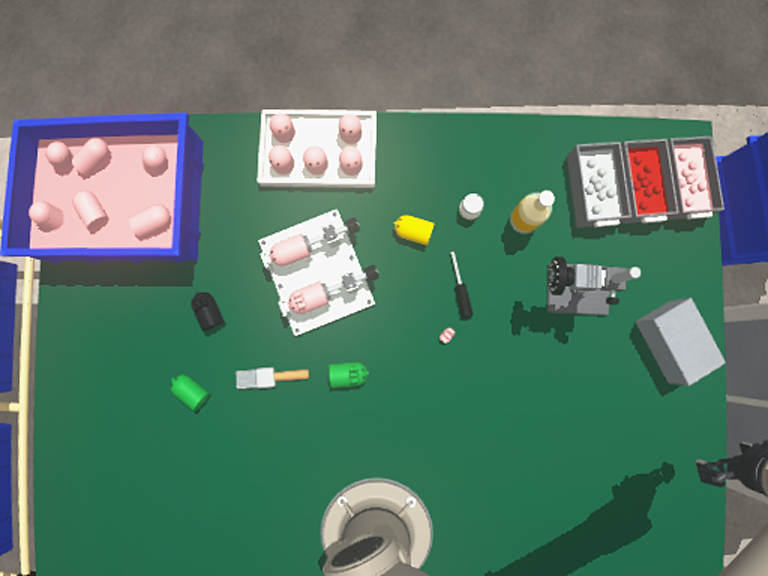

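The side view shows the fixture's two pink bodies. The one near (325,360) wears ear lobes and the one near (270,345) has a bare back. In the top view these are at (308,297) and (290,250). The inspection camera is at (560,275) in the top view, looking towards world +y.

Candidates, by top-view pixel:
- (308,297): pink, crested, in the fixture.
- (290,250): pink, plain, in the fixture.
- (205,312): black, crested.
- (348,375) and (190,392): green.
- Pink ones in the tray and bin, which are not in the fixture.

The description fits (308,297). Next I'll confirm it in a crop and measure.

```bash
python3 - <<'E'
from h import *
f=load('side'); c=f['frame'][190:285,150:265]; a=cv2.resize(c,None,fx=5,fy=5,interpolation=cv2.INTER_CUBIC)
cv2.imwrite('pics/crop1.png',a)
t=load('top'); P=cloud(t); img=t['frame']; hsv=cv2.cvtColor(img,cv2.COLOR_BGR2HSV)
# plate: white, z ~0.015, in region
reg=np.zeros(img.shape[:2],bool); reg[130:230,165:260]=1
z=P[...,2]
m=reg&(abs(z-.015)<.006)&(hsv[...,1]<60)&(hsv[...,2]>120)
pts=P[m][:,:2]; rc=cv2.minAreaRect(pts.astype(np.float32)); print('plate',rc, np.round(cv2.boxPoints(rc),3).tolist(), m.sum())
pk=reg&(hsv[...,1]>50)&((hsv[...,0]<12)|(hsv[...,0]>168))&(z>.05)
n,l,s,cc=cv2.connectedComponentsWithStats(pk.astype(np.uint8))
for i in range(1,n):
    if s[i,4]>60: q=P[l==i]; print('pink',s[i],cc[i],np.nanmedian(q,0).round(3),np.nanmax(q[:,2]).round(3))
dk=reg&(hsv[...,2]<60)&(z>.04)
n,l,s,cc=cv2.connectedComponentsWithStats(dk.astype(np.uint8))
for i in range(1,n):
    if s[i,4]>10: q=P[l==i]; print('dark',s[i],cc[i],np.nanmean(q,0).round(3),np.nanmax(q[:,2]).round(3))
# camera stand / others from both views
reg=np.zeros(img.shape[:2],bool); reg[160:220,360:430]=1
for lo,hi in((.01,.02),(.15,.3),(.3,.34)):
    q=P[reg&(z>lo)&(z<hi)]; print('cam',lo,len(q),np.nanmin(q,0).round(3) if len(q) else '',np.nanmax(q,0).round(3) if len(q) else '')
for nm,(u,v) in dict(bottle=(345,142),bottletop=(364,132),pot=(314,137),box=(453,228)).items(): print(nm,P[v,u].round(3))
E
```

```text
plate ((0.5733814835548401, 0.13866126537322998), (0.2311784327030182, 0.19063590466976166), 22.229854583740234) [[0.4300000071525574, 0.18299999833106995], [0.5019999742507935, 0.007000000216066837], [0.7160000205039978, 0.09399999678134918], [0.6439999938011169, 0.2709999978542328]] 2549
pink [180 165  27  12 116] [192.42241379 171.74137931] [0.593 0.188 0.078] 0.09
pink [192 195  27  14 136] [203.         202.88235294] [0.495 0.156 0.081] 0.106
cam 0.01 561 [ 0.449 -0.59   0.01 ] [ 0.594 -0.372  0.02 ]
cam 0.15 980 [ 0.491 -0.467  0.186] [ 0.58  -0.325  0.298]
cam 0.3 62 [ 0.529 -0.455  0.301] [ 0.548 -0.437  0.324]
bottle [ 0.691 -0.295  0.085]
bottletop [ 0.694 -0.325  0.204]
pot [ 0.712 -0.199  0.062]
box [ 0.419 -0.635  0.099]
```

View pics/crop1.png

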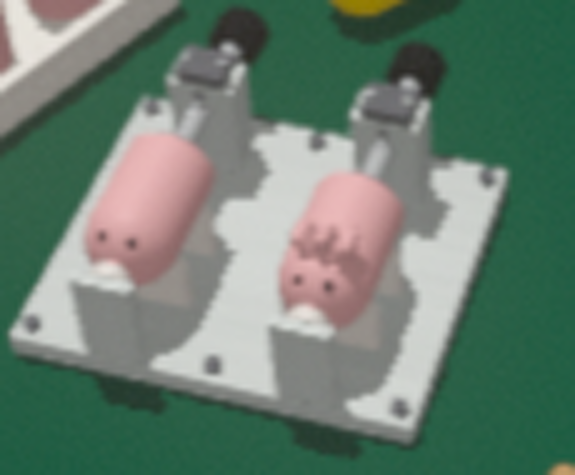

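The crop shows the crested body at crop (340,240) and the bare one at (150,210). The crested body is therefore in the robot-side station, station_b, at fixture y = -55. Next I'll measure the knob and the lens.

```bash
python3 - <<'E'
from h import *
a=np.radians(22.23-90); xd=np.array([np.cos(a),np.sin(a),0]); yd=np.array([-xd[1],xd[0],0]); O=np.array([.5734,.1387,0])+.02*xd
fx=lambda x,y,z:O+x*xd+y*yd+[0,0,z]
print('O',O,'body',fx(-.055,-.055,.064),'knob',fx(.092,-.055,.064))
for n in('side','top'):
    f=load(n);P=cloud(f);img=f['frame'];h=cv2.cvtColor(img,cv2.COLOR_BGR2HSV)
    print(n,'pred knob px',proj(f,fx(.092,-.055,.064)),proj(f,fx(.092,.055,.064)))
    L=(P-O)@np.stack([xd,yd,[0,0,1]],1)
    m=(h[...,2]<70)&(abs(L[...,1]+.055)<.03)&(L[...,0]>.06)&(L[...,0]<.13)&(L[...,2]>.045)&(L[...,2]<.09)
    print('knob local',m.sum(),L[m].min(0).round(4),L[m].max(0).round(4),np.median(L[m],0).round(4))
    m=(abs(L[...,1]+.055)<.03)&(L[...,0]>-.11)&(L[...,0]<-.01)&(L[...,2]>.065)&(h[...,1]>50)&((h[...,0]<12)|(h[...,0]>168))
    print('body local',m.sum(),np.percentile(L[m],[1,99],axis=0).round(4).tolist())
    # ring light: dark, front
    m=(P[...,0]>.48)&(P[...,0]<.6)&(P[...,1]>-.36)&(P[...,1]<-.29)&(P[...,2]>.14)&(P[...,2]<.3)
    q=P[m]; print('ring',m.sum(),np.percentile(q,[1,50,99],axis=0).round(4).tolist())
    if n=='side':
        # plane fit
        w=q
        for _ in range(5):
            c=np.median(w,0); u,s,v=np.linalg.svd(w-w.mean(0)); nn=v[2]*np.sign(v[2][1]); d=(w-w.mean(0))@nn; w=w[abs(d)<.004] 
        uv=np.argwhere(m); print('plane n',nn,'az',np.degrees(np.arctan2(nn[1],nn[0])),w.mean(0),len(w),'range',w.min(0),w.max(0),uv.min(0),uv.max(0))
        cv2.imwrite('pics/lens.png',cv2.resize(np.hstack([img[80:140,280:350],np.where(m[80:140,280:350,None],255,img[80:140,280:350]).astype(np.uint8)]),None,fx=5,fy=5,interpolation=cv2.INTER_CUBIC))
    else:
        m=(P[...,0]>.46)&(P[...,0]<.6)&(P[...,1]>-.5)&(P[...,1]<-.29)&(P[...,2]>.16)
        print('head rect',cv2.minAreaRect(P[m][:,:2].astype(np.float32)))
        m=(P[...,2]>.008)&(P[...,2]<.02)&(P[...,0]>.44)&(P[...,0]<.6)&(P[...,1]>-.53)&(P[...,1]<-.35)
        print('base rect',cv2.minAreaRect(P[m][:,:2].astype(np.float32)))
        m=(P[...,2]>.305)&(P[...,0]>.5)&(P[...,0]<.6)&(P[...,1]>-.5)&(P[...,1]<-.4); print('col',P[m].mean(0),m.sum())
E
```

```text
O [0.58096651 0.12018655 0.        ] body [0.50924661 0.15029064 0.064     ] knob [0.56486046 0.01421676 0.064     ]
side pred knob px [[232.13284122 204.02480113]] [[196.72399215 197.10216904]]
knob local 75 [ 0.0783 -0.0736  0.0612] [ 0.1015 -0.0446  0.0823] [ 0.0854 -0.062   0.0757]
body local 473 [[-0.0931, -0.0832, 0.0682], [-0.0174, -0.0379, 0.1035]]
ring 373 [[0.5041, -0.3477, 0.1804], [0.5349, -0.3341, 0.2206], [0.5718, -0.3272, 0.2508]]
plane n [0.0422446  0.99890634 0.02003796] az 87.5783557946694 [ 0.5384295  -0.33393966  0.21769103] 246 range [ 0.50281283 -0.33850947  0.18024216] [ 0.57372162 -0.32968859  0.25290642] [ 99 299] [121 319]
top pred knob px [[247.36844489 181.73283414]] [[234.67864086 150.13293093]]Traceback (most recent call last):
  File "<stdin>", line 10, in <module>
    return umr_minimum(a, axis, None, out, keepdims, initial, where)
ValueError: zero-size array to reduction operation minimum which has no identity
```

View pics/lens.png

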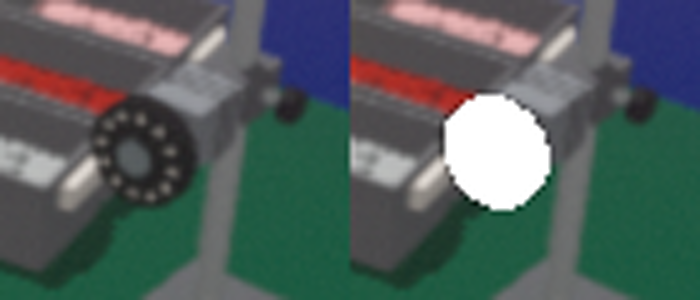

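The ring light's disc is fully masked, and its centre is at side pixel (309,110). Now the camera's heading and a top-view check of the knob.

```bash
python3 - <<'E'
from h import *
a=np.radians(22.23-90); xd=np.array([np.cos(a),np.sin(a),0]); yd=np.array([-xd[1],xd[0],0]); O=np.array([.5734,.1387,0])+.02*xd
f=load('top');P=cloud(f);img=f['frame'];h=cv2.cvtColor(img,cv2.COLOR_BGR2HSV)
L=(P-O)@np.stack([xd,yd,[0,0,1]],1); z=P[...,2]
g=lambda x0,x1,y0,y1,z0,z1:(P[...,0]>x0)&(P[...,0]<x1)&(P[...,1]>y0)&(P[...,1]<y1)&(z>z0)&(z<z1)
for s in(-.055,.055):
    m=(abs(L[...,1]-s)<.03)&(L[...,0]>.07)&(L[...,0]<.13)&(z>.03)&(z<.1); print('knob',m.sum(),L[m].min(0).round(4),L[m].max(0).round(4),np.median(h[m],0))
    m=(abs(L[...,1]-s)<.035)&(L[...,0]>-.096)&(L[...,0]<-.01)&(z>.07)&(h[...,1]>50); print('body',np.percentile(L[m],[1,99],axis=0).round(4).tolist())
    m=(abs(L[...,1]-s)<.035)&(L[...,0]>.02)&(L[...,0]<.065)&(z>.08); print('pillar',np.percentile(L[m],[1,99],axis=0).round(4).tolist())
q=lambda m:cv2.minAreaRect(P[m][:,:2].astype(np.float32))
print('head',q(g(.46,.62,-.44,-.29,.16,.3)));print('base',q(g(.44,.6,-.53,-.35,.008,.02)))
m=g(.5,.6,-.5,-.4,.305,.34);print('col',P[m].mean(0),m.sum())
m=g(.46,.62,-.36,-.29,.1,.3);print('ring',np.percentile(P[m],[1,99],axis=0))
E
```

```text
knob 89 [ 0.0706 -0.0716  0.0635] [ 0.1053 -0.0403  0.0848] [40. 19. 82.]
body [[-0.092, -0.0809, 0.0707], [-0.0162, -0.0328, 0.1022]]
pillar [[0.0312, -0.0749, 0.0803], [0.055, -0.0364, 0.0968]]
knob 86 [0.0705 0.0384 0.0599] [0.1055 0.0695 0.0865] [23. 23. 93.]
body [[-0.0941, 0.0292, 0.0706], [-0.0149, 0.0689, 0.0897]]
pillar [[0.0318, 0.0353, 0.0802], [0.0547, 0.0739, 0.0946]]
head ((0.5361806154251099, -0.38461530208587646), (0.12008349597454071, 0.0719301849603653), 80.8984146118164)
base ((0.5382450222969055, -0.4456149637699127), (0.14348311722278595, 0.11172814667224884), 86.98886108398438)
col [ 0.53802879 -0.4442137   0.31724001] 56
ring [[ 0.50829267 -0.35962758  0.18870739]
 [ 0.57789015 -0.32592044  0.25311359]]
```

Call:
send_rows:
  deltas:
    - {"dx": 10, "dy": 20, "dz": 30, "rz": 6}
    - {"dx": 25, "dy": 50, "dz": 60, "rz": 12}
    - {"dx": 40, "dy": 85, "dz": 85, "rz": 18}
    - {"dx": 55, "dy": 120, "dz": 100, "rz": 24}
    - {"dx": 70, "dy": 155, "dz": 110, "rz": 30}

```text
$.deltas[0]: bad value
```

Call:
send_rows:
  deltas:
    - {"dx": 10, "dy": 20, "dz": 25, "rx": 0, "ry": 0, "rz": 6}
    - {"dx": 25, "dy": 50, "dz": 50, "rx": 0, "ry": 0, "rz": 12}
    - {"dx": 40, "dy": 85, "dz": 75, "rx": 0, "ry": 0, "rz": 18}
    - {"dx": 55, "dy": 120, "dz": 90, "rx": 0, "ry": 0, "rz": 24}
    - {"dx": 70, "dy": 155, "dz": 100, "rx": 0, "ry": 0, "rz": 30}

```text
clock: 0.52
tcp_pos: [0.2765, -0.4876, 0.3437]
orientation: [2.868, 1.278, 0.0]
contact_force: [0.7, -0.4, -0.4]
grip_width: 0.0854
gripper_force: 0.0
```

Call:
send_rows:
  deltas:
    - {"dx": 16, "dy": 34, "dz": 0, "rx": 0, "ry": 0, "rz": 6.5}
    - {"dx": 32, "dy": 70, "dz": 0, "rx": 0, "ry": 0, "rz": 13}
    - {"dx": 48, "dy": 105, "dz": 0, "rx": 0, "ry": 0, "rz": 20}
    - {"dx": 64, "dy": 142, "dz": 0, "rx": 0, "ry": 0, "rz": 26}
    - {"dx": 82, "dy": 178, "dz": 0, "rx": 0, "ry": 0, "rz": 33}

```text
clock: 0.93
tcp_pos: [0.3579, -0.3085, 0.3419]
orientation: [-2.387, -2.042, 0.001]
contact_force: [0.4, -0.0, 1.2]
grip_width: 0.0855
gripper_force: 0.0
```

Call:
send_rows:
  deltas:
    - {"dx": 20, "dy": 34, "dz": 0, "rx": 0, "ry": 0, "rz": 6}
    - {"dx": 40, "dy": 68, "dz": -10, "rx": 0, "ry": 0, "rz": 12}
    - {"dx": 60, "dy": 102, "dz": -30, "rx": 0, "ry": 0, "rz": 18}
    - {"dx": 80, "dy": 136, "dz": -50, "rx": 0, "ry": 0, "rz": 24}
    - {"dx": 100, "dy": 170, "dz": -70, "rx": 0, "ry": 0, "rz": 31.2}

```text
clock: 1.35
tcp_pos: [0.455, -0.1447, 0.275]
orientation: [1.751, 2.608, -0.0]
contact_force: [0.5, -0.8, 0.2]
grip_width: 0.0853
gripper_force: 0.0
```

Call:
send_rows:
  deltas:
    - {"dx": 22, "dy": 32, "dz": -20, "rx": 0, "ry": 0, "rz": 0}
    - {"dx": 44, "dy": 64, "dz": -40, "rx": 0, "ry": 0, "rz": 0}
    - {"dx": 66, "dy": 96, "dz": -65, "rx": 0, "ry": 0, "rz": 0}
    - {"dx": 88, "dy": 128, "dz": -90, "rx": 0, "ry": 0, "rz": 0}
    - {"dx": 108, "dy": 159, "dz": -115, "rx": 0, "ry": 0, "rz": 0}
  jaw: 60
  newtons: 40

```text
clock: 1.77
tcp_pos: [0.5561, 0.0029, 0.1682]
orientation: [-1.758, -2.604, 0.0]
contact_force: [1.2, -0.6, 0.5]
grip_width: 0.0596
gripper_force: 0.0
```

```bash
python3 - <<'E'
from h import *
o=r.get_obs();print(o['tcp_pos'],o['orientation'],o['grip_width'],o['joints'])
a,b=grab('side'),grab('top')
x,y=proj(a,[.564,.015,.1])[0].astype(int);u,v=proj(b,[.564,.015,.1])[0].astype(int)
c=[cv2.resize(i,(400,400),interpolation=cv2.INTER_CUBIC) for i in(a['frame'][y-50:y+50,x-50:x+50],b['frame'][v-50:v+50,u-50:u+50])]
cv2.imwrite('pics/pre.png',np.hstack(c))
E
```

```text
[0.55605814 0.00288096 0.16815689] [-1.75805282e+00 -2.60362168e+00  1.55728053e-05] 0.0595747478197557 [ 0.33735494  0.42747464 -0.57341213  1.8835595   0.28818694  0.91301306
  0.00973004]
```

View pics/pre.png

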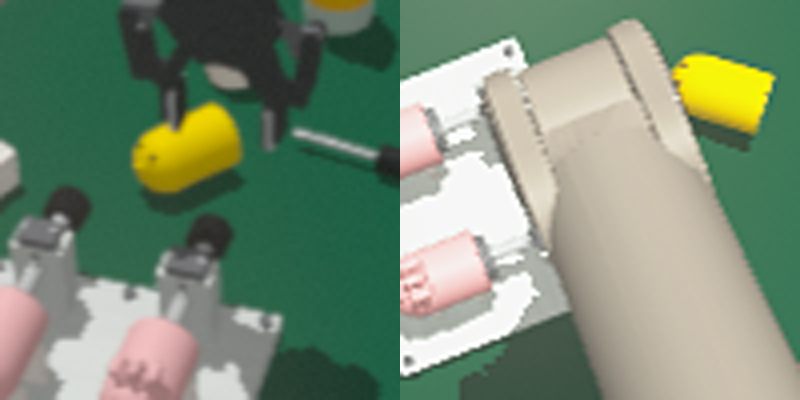

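The left half shows the gripper above and beyond the station_b knob at crop (210,235), with the fingers straddling the line of approach. The top view is hidden by the arm. I'll let it settle for a row to compare commanded and measured pose.

Call:
send_rows:
  deltas:
    - {"dx": 0, "dy": 0, "dz": 0, "rx": 0, "ry": 0, "rz": 0}
    - {"dx": 0, "dy": 0, "dz": 0, "rx": 0, "ry": 0, "rz": 0}

```text
clock: 2.03
tcp_pos: [0.555, 0.0008, 0.1692]
orientation: [-1.758, -2.603, 0.001]
contact_force: [-0.2, -0.4, 0.2]
grip_width: 0.06
gripper_force: 0.0
```

Call:
send_rows:
  deltas:
    - {"dx": 4, "dy": 7, "dz": -15, "rx": 0, "ry": 0, "rz": 0}
    - {"dx": 9, "dy": 14, "dz": -35, "rx": 0, "ry": 0, "rz": 0}
    - {"dx": 9, "dy": 14, "dz": -55, "rx": 0, "ry": 0, "rz": 0}
    - {"dx": 9, "dy": 14, "dz": -55, "rx": 0, "ry": 0, "rz": 0}

```text
clock: 2.37
tcp_pos: [0.5623, 0.0135, 0.1122]
orientation: [-1.759, -2.6, 0.005]
contact_force: [-1.0, -0.2, -0.4]
grip_width: 0.0601
gripper_force: 0.0
```

```bash
python3 - <<'E'
from h import *
o=r.get_obs();print(o['tcp_pos'],o['orientation'],o['grip_width'])
a=grab('side')
x,y=proj(a,[.564,.015,.1])[0].astype(int)
c=a['frame'][y-40:y+40,x-50:x+50].copy(); c=cv2.resize(c,None,fx=7,fy=7,interpolation=cv2.INTER_CUBIC)
t=o['tcp_pos']
Rm=R.from_rotvec(o['orientation']).as_matrix()
for p,col in((t,(0,0,255)),(t+.03*Rm[:,1],(255,0,0)),(t-.03*Rm[:,1],(255,0,0)),([.5636,.0148,.064],(0,255,255)),([t[0],t[1],.064],(0,255,0))):
    q=((proj(a,p)[0]-[x-50,y-40]+.5)*7).astype(int); cv2.circle(c,tuple(int(i) for i in q),4,col,-1)
cv2.imwrite('pics/pre2.png',c)
E
```

```text
[0.56228953 0.01346776 0.11220505] [-1.75860614 -2.59996526  0.0054001 ] 0.060137684319203105
```

View pics/pre2.png

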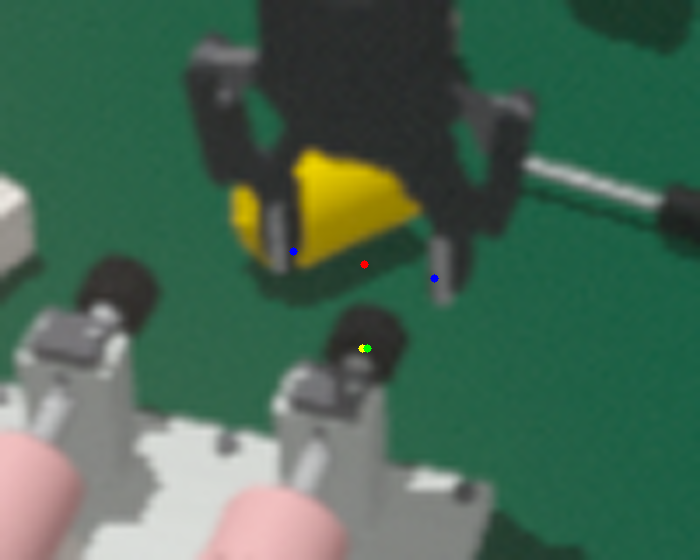

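The predicted TCP (364,264) sits directly above the knob (365,345), between the fingers at (280,240) and (440,265). Descending and pinching.

Call:
send_rows:
  deltas:
    - {"dx": 0, "dy": 0, "dz": -20, "rx": 0, "ry": 0, "rz": 0}
    - {"dx": 0, "dy": 0, "dz": -40, "rx": 0, "ry": 0, "rz": 0}
    - {"dx": 0, "dy": 0, "dz": -57, "rx": 0, "ry": 0, "rz": 0}
    - {"dx": 0, "dy": 0, "dz": -57, "rx": 0, "ry": 0, "rz": 0}

```text
clock: 2.75
tcp_pos: [0.5631, 0.0137, 0.0565]
orientation: [-1.759, -2.601, 0.004]
contact_force: [-1.0, -0.6, 0.4]
grip_width: 0.06
gripper_force: 0.0
```

Call:
send_rows:
  deltas:
    - {"dx": 0, "dy": 0, "dz": 0, "rx": 0, "ry": 0, "rz": 0}
    - {"dx": 0, "dy": 0, "dz": 0, "rx": 0, "ry": 0, "rz": 0}
    - {"dx": 0, "dy": 0, "dz": 0, "rx": 0, "ry": 0, "rz": 0}
    - {"dx": 0, "dy": 0, "dz": 0, "rx": 0, "ry": 0, "rz": 0}
    - {"dx": 0, "dy": 0, "dz": 0, "rx": 0, "ry": 0, "rz": 0}
  jaw: 20
  newtons: 40

```text
clock: 3.17
tcp_pos: [0.5643, 0.0145, 0.0596]
orientation: [1.758, 2.602, -0.002]
contact_force: [-4.6, -2.2, 9.3]
grip_width: 0.0287
gripper_force: 38.7
```

Call:
send_rows:
  deltas:
    - {"dx": 3, "dy": -7.4, "dz": 3, "rx": 0, "ry": 0, "rz": 0}
    - {"dx": 6, "dy": -14.8, "dz": 3, "rx": 0, "ry": 0, "rz": 0}
    - {"dx": 9, "dy": -22.2, "dz": 3, "rx": 0, "ry": 0, "rz": 0}
    - {"dx": 12, "dy": -29.5, "dz": 3, "rx": 0, "ry": 0, "rz": 0}
    - {"dx": 14, "dy": -34, "dz": 3, "rx": 0, "ry": 0, "rz": 0}

```text
clock: 3.58
tcp_pos: [0.5778, -0.0191, 0.0601]
orientation: [-1.758, -2.602, 0.0]
contact_force: [-5.1, 15.6, -11.7]
grip_width: 0.0284
gripper_force: 45.0
```

Call:
send_rows:
  deltas:
    - {"dx": 0, "dy": 0, "dz": 0, "rx": 0, "ry": 0, "rz": 0}
    - {"dx": 0, "dy": 0, "dz": 0, "rx": 0, "ry": 0, "rz": 0}
    - {"dx": 0, "dy": 0, "dz": 0, "rx": 0, "ry": 0, "rz": 0}

```text
clock: 3.83
tcp_pos: [0.5778, -0.0189, 0.0601]
orientation: [-1.758, -2.603, 0.001]
contact_force: [-0.1, 2.3, -13.6]
grip_width: 0.0288
gripper_force: 44.5
```

Call:
send_rows:
  deltas:
    - {"dx": 0, "dy": 0, "dz": -2, "rx": 0, "ry": 0, "rz": 0}
    - {"dx": 0, "dy": 0, "dz": -2, "rx": 0, "ry": 0, "rz": 0}
    - {"dx": 0, "dy": 0, "dz": -2, "rx": 0, "ry": 0, "rz": 0}
    - {"dx": 0, "dy": 0, "dz": -2, "rx": 0, "ry": 0, "rz": 0}
  jaw: 60

```text
clock: 4.17
tcp_pos: [0.5796, -0.0185, 0.0596]
orientation: [1.756, 2.602, 0.002]
contact_force: [1.1, -0.4, 0.5]
grip_width: 0.0605
gripper_force: 0.0
```

Call:
send_rows:
  deltas:
    - {"dx": 0, "dy": 0, "dz": 30, "rx": 0, "ry": 0, "rz": 0}
    - {"dx": 0, "dy": 0, "dz": 60, "rx": 0, "ry": 0, "rz": 0}
    - {"dx": 0, "dy": 0, "dz": 90, "rx": 0, "ry": 0, "rz": 0}
    - {"dx": 0, "dy": 0, "dz": 120, "rx": 0, "ry": 0, "rz": 0}
  jaw: 85

```text
clock: 4.5
tcp_pos: [0.5786, -0.0183, 0.1805]
orientation: [1.757, 2.604, 0.001]
contact_force: [1.0, -0.4, 0.1]
grip_width: 0.0855
gripper_force: 0.0
```

```bash
python3 - <<'E'
from h import *
o=r.get_obs();print(o['tcp_pos'],o['orientation'],o['grip_width'])
a=grab('side');P=cloud(a);h=cv2.cvtColor(a['frame'],cv2.COLOR_BGR2HSV)
an=np.radians(22.23-90); xd=np.array([np.cos(an),np.sin(an),0]); yd=np.array([-xd[1],xd[0],0]); O=np.array([.5734,.1387,0])+.02*xd
L=(P-O)@np.stack([xd,yd,[0,0,1]],1)
for s in(-.055,.055):
    m=(h[...,2]<70)&(abs(L[...,1]-s)<.03)&(L[...,0]>.06)&(L[...,0]<.17)&(L[...,2]>.045)&(L[...,2]<.09)
    print('knob',m.sum(),L[m].min(0).round(4),L[m].max(0).round(4))
    m=(abs(L[...,1]-s)<.03)&(L[...,0]>-.11)&(L[...,0]<-.005)&(L[...,2]>.065)&(h[...,1]>50)&((h[...,0]<12)|(h[...,0]>168))
    print('body',np.percentile(L[m],[1,99],axis=0).round(4).tolist())
x,y=proj(a,[.54,.08,.06])[0].astype(int)
cv2.imwrite('pics/drawn.png',cv2.resize(a['frame'][y-45:y+45,x-50:x+50],None,fx=6,fy=6,interpolation=cv2.INTER_CUBIC))
E
```

```text
[ 0.57863213 -0.01831872  0.18047107] [1.75650050e+00 2.60352895e+00 8.74992194e-04] 0.08553424724295504
knob 81 [ 0.1131 -0.0748  0.0566] [ 0.1402 -0.0425  0.0831]
body [[-0.0927, -0.0833, 0.0669], [-0.0151, -0.0378, 0.1042]]
knob 74 [0.0783 0.0355 0.0549] [0.1035 0.0669 0.0837]
body [[-0.0936, 0.0259, 0.0658], [-0.017, 0.0689, 0.0937]]
```

View pics/drawn.png

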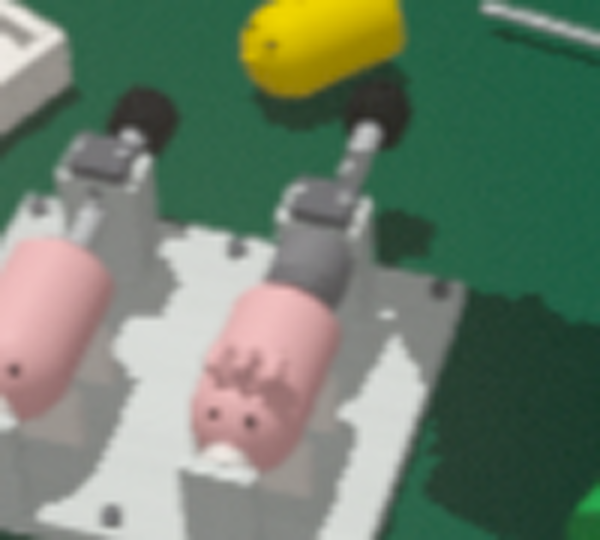

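The spigot's grey nose is clear of the rim at crop (315,265), the knob stays out at (378,110), and the other station is unchanged. Next I'll move above the crested body, which is at (270,370).

Call:
send_rows:
  deltas:
    - {"dx": -14, "dy": 32, "dz": 0, "rx": 0, "ry": 0, "rz": 0}
    - {"dx": -28, "dy": 64, "dz": 0, "rx": 0, "ry": 0, "rz": 0}
    - {"dx": -42, "dy": 97, "dz": 0, "rx": 0, "ry": 0, "rz": 0}
    - {"dx": -55, "dy": 130, "dz": 0, "rx": 0, "ry": 0, "rz": 0}
    - {"dx": -68, "dy": 161.5, "dz": 0, "rx": 0, "ry": 0, "rz": 0}

```text
clock: 4.97
tcp_pos: [0.5099, 0.1447, 0.1792]
orientation: [1.757, 2.603, 0.002]
contact_force: [-1.2, 1.0, -0.3]
grip_width: 0.0851
gripper_force: 0.0
```

Call:
send_rows:
  deltas:
    - {"dx": 0, "dy": 0, "dz": 0, "rx": 0, "ry": 0, "rz": 0}
    - {"dx": 0, "dy": 0, "dz": -25, "rx": 0, "ry": 0, "rz": 0}
    - {"dx": 0, "dy": 0, "dz": -50, "rx": 0, "ry": 0, "rz": 0}
    - {"dx": 0, "dy": 0, "dz": -50, "rx": 0, "ry": 0, "rz": 0}

```text
clock: 5.3
tcp_pos: [0.5082, 0.1419, 0.1252]
orientation: [-1.755, -2.602, 0.007]
contact_force: [-0.7, -1.3, 0.1]
grip_width: 0.0848
gripper_force: 0.0
```

Call:
send_rows:
  deltas:
    - {"dx": 2, "dy": 1, "dz": -20, "rx": 0, "ry": 0, "rz": 0}
    - {"dx": 2, "dy": 1, "dz": -40, "rx": 0, "ry": 0, "rz": 0}
    - {"dx": 2, "dy": 1, "dz": -58, "rx": 0, "ry": 0, "rz": 0}
    - {"dx": 2, "dy": 1, "dz": -69, "rx": 0, "ry": 0, "rz": 0}
    - {"dx": 2, "dy": 1, "dz": -69, "rx": 0, "ry": 0, "rz": 0}

```text
clock: 5.72
tcp_pos: [0.5117, 0.1435, 0.0583]
orientation: [-1.757, -2.603, 0.003]
contact_force: [-0.6, -0.2, 0.2]
grip_width: 0.085
gripper_force: 0.0
```

Call:
send_rows:
  deltas:
    - {"dx": 0, "dy": 0, "dz": 0, "rx": 0, "ry": 0, "rz": 0}
    - {"dx": 0, "dy": 0, "dz": 0, "rx": 0, "ry": 0, "rz": 0}
    - {"dx": 0, "dy": 0, "dz": 0, "rx": 0, "ry": 0, "rz": 0}
    - {"dx": 0, "dy": 0, "dz": 0, "rx": 0, "ry": 0, "rz": 0}
    - {"dx": 0, "dy": 0, "dz": 0, "rx": 0, "ry": 0, "rz": 0}
  jaw: 40
  newtons: 35

```text
clock: 6.13
tcp_pos: [0.5116, 0.1435, 0.0606]
orientation: [1.758, 2.604, -0.003]
contact_force: [-5.3, -1.4, 7.8]
grip_width: 0.0516
gripper_force: 35.9
```

Call:
send_rows:
  deltas:
    - {"dx": 0, "dy": 0, "dz": 12, "rx": 0, "ry": 0, "rz": 0}
    - {"dx": 0, "dy": 0, "dz": 30, "rx": 0, "ry": 0, "rz": 0}
    - {"dx": 0, "dy": 0, "dz": 55, "rx": 0, "ry": 0, "rz": 0}
    - {"dx": 0, "dy": 0, "dz": 80, "rx": 0, "ry": 0, "rz": 0}
    - {"dx": 0, "dy": 0, "dz": 110, "rx": 0, "ry": 0, "rz": 0}

```text
clock: 6.55
tcp_pos: [0.5121, 0.1441, 0.1713]
orientation: [-1.757, -2.604, -0.0]
contact_force: [1.1, -0.3, -0.8]
grip_width: 0.0509
gripper_force: 37.0
```

Call:
send_rows:
  deltas:
    - {"dx": 0, "dy": 0, "dz": 20, "rx": 0, "ry": 0, "rz": 0}
    - {"dx": 0, "dy": 0, "dz": 40, "rx": 0, "ry": 0, "rz": 0}
    - {"dx": 0, "dy": 0, "dz": 50, "rx": 0, "ry": 0, "rz": 0}
    - {"dx": 0, "dy": 0, "dz": 50, "rx": 0, "ry": 0, "rz": 0}

```text
clock: 6.88
tcp_pos: [0.514, 0.1448, 0.2228]
orientation: [1.755, 2.6, 0.007]
contact_force: [0.6, 0.8, -0.6]
grip_width: 0.0512
gripper_force: 37.0
```

Call:
send_rows:
  deltas:
    - {"dx": 4, "dy": -20, "dz": 0, "rx": 0, "ry": 0, "rz": -2.5}
    - {"dx": 7, "dy": -50, "dz": 0, "rx": 0, "ry": 0, "rz": -5}
    - {"dx": 10, "dy": -82, "dz": 0, "rx": 0, "ry": 0, "rz": -8}
    - {"dx": 13, "dy": -114, "dz": 0, "rx": 0, "ry": 0, "rz": -11}
    - {"dx": 16, "dy": -146, "dz": 0, "rx": 0, "ry": 0, "rz": -14}

```text
clock: 7.3
tcp_pos: [0.5277, -0.0034, 0.2185]
orientation: [-2.063, -2.368, 0.001]
contact_force: [0.6, -0.4, -0.3]
grip_width: 0.0511
gripper_force: 37.0
```

Call:
send_rows:
  deltas:
    - {"dx": 4, "dy": -32, "dz": 0, "rx": 0, "ry": 0, "rz": -2}
    - {"dx": 8, "dy": -64, "dz": 0, "rx": 0, "ry": 0, "rz": -5}
    - {"dx": 12, "dy": -96, "dz": 0, "rx": 0, "ry": 0, "rz": -8}
    - {"dx": 16, "dy": -125, "dz": 0, "rx": 0, "ry": 0, "rz": -11}
    - {"dx": 18, "dy": -140, "dz": -3, "rx": 0, "ry": 0, "rz": -11}

```text
clock: 7.72
tcp_pos: [0.546, -0.1465, 0.2156]
orientation: [2.286, 2.154, -0.003]
contact_force: [0.4, -0.1, -1.1]
grip_width: 0.0513
gripper_force: 37.0
```

Call:
send_rows:
  deltas:
    - {"dx": 0, "dy": -15, "dz": -3, "rx": 0, "ry": 0, "rz": 0}
    - {"dx": 0, "dy": -15, "dz": -6, "rx": 0, "ry": 0, "rz": 0}
    - {"dx": 0, "dy": -15, "dz": -6, "rx": 0, "ry": 0, "rz": 0}
    - {"dx": 0, "dy": -15, "dz": -6, "rx": 0, "ry": 0, "rz": 0}

```text
clock: 8.05
tcp_pos: [0.5461, -0.1549, 0.2097]
orientation: [-2.275, -2.164, -0.0]
contact_force: [-0.5, 0.4, -0.4]
grip_width: 0.0513
gripper_force: 37.0
```

```bash
python3 - <<'E'
from h import *
o=r.get_obs();print(o['tcp_pos'],o['orientation'],o['grip_width'])
t=o['tcp_pos']
for n in('side','top'):
    a=grab(n);P=cloud(a);h=cv2.cvtColor(a['frame'],cv2.COLOR_BGR2HSV)
    m=(np.linalg.norm(P-t,axis=2)<.09)&(h[...,1]>45)&((h[...,0]<12)|(h[...,0]>168))
    q=P[m]; print(n,m.sum(),np.percentile(q,[1,50,99],axis=0).round(4).tolist() if len(q) else '')
    if len(q)>50: np.save(n+'_q.npy',q)
    x,y=proj(a,t)[0].astype(int); print(x,y)
    m2=(np.abs(P[...,0]-.54)<.05)&(P[...,1]>-.36)&(P[...,1]<-.29)&(P[...,2]>.16)&(P[...,2]<.27)
    if m2.any(): print('ring',np.percentile(P[m2],[1,50,99],axis=0).round(4).tolist())
    cv2.imwrite(f'pics/in_{n}.png',cv2.resize(a['frame'][max(y-60,0):y+60,x-60:x+80],None,fx=3,fy=3,interpolation=cv2.INTER_CUBIC))
cv2.imwrite('pics/insp.png',np.hstack([cv2.imread(f'pics/in_{n}.png')[:360,:400] for n in('side','top')]))
E
```

```text
[ 0.5460745  -0.1549128   0.20974697] [-2.27528517e+00 -2.16370383e+00 -1.91938849e-04] 0.05130286705460513
side 358 [[0.5159, -0.1741, 0.202], [0.5358, -0.1274, 0.2317], [0.5709, -0.1068, 0.2642]]
272 138
ring [[0.504, -0.3474, 0.1817], [0.5352, -0.3337, 0.2208], [0.5717, -0.3266, 0.2514]]
top 112 [[0.5236, -0.136, 0.2124], [0.5393, -0.1196, 0.2289], [0.567, -0.1069, 0.2498]]
305 182
ring [[0.5083, -0.3591, 0.1886], [0.5412, -0.3336, 0.2322], [0.5776, -0.3265, 0.2519]]
```

View pics/insp.png

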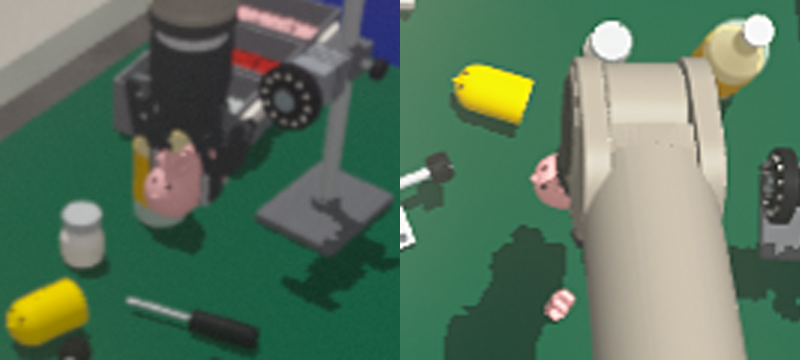

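The body hangs between the fingers, crest up with the crown towards the side camera, at left-panel (175,185). The camera is at (290,95). I'll fit the body's pose before the final approach, using the plain body in the fixture as a check on the fit.

```bash
cat > fit.py <<'E'
from h import *
from scipy.optimize import least_squares
def sdf(p,q):  # p: origin xyz, az, pitch(up +)
    d=np.array([np.cos(p[3])*np.cos(p[4]),np.sin(p[3])*np.cos(p[4]),np.sin(p[4])])
    s=(q-p[:3])@d; s2=np.minimum(s+.014,0)     # dome centre at x=-14
    rad=np.linalg.norm(q-p[:3]-np.outer(s,d),axis=1)
    return np.hypot(rad,s2)-.026
def fit(q,p0):
    w=q
    for k in range(3):
        f=least_squares(lambda p:np.r_[sdf(p,w),(p[3:]-p0[3:])*.01],p0,loss='soft_l1',f_scale=.001); e=sdf(f.x,q); w=q[abs(e)<.004]
    return f.x,len(w),len(q),np.std(e[abs(e)<.004])
def pink(n,c,r_):
    a=load(n);P=cloud(a);h=cv2.cvtColor(a['frame'],cv2.COLOR_BGR2HSV)
    return P[(np.linalg.norm(P-c,axis=2)<r_)&(h[...,1]>45)&((h[...,0]<12)|(h[...,0]>168))]
E
python3 - <<'E'
from fit import *
o=r.get_obs();t=o['tcp_pos'];sh=lambda x:(x[:3].round(4),np.degrees(x[3:]).round(1))
c=np.array([.6111,.1919,.064])
for n in('side','top'):
    x,*k=fit(pink(n,c,.06),np.r_[c,np.radians([-67.8,0])]); print('plain',n,*sh(x),k)
b=t+[0,.007,.0034]
for n in('side','top'):
    x,*k=fit(pink(n,b,.075),np.r_[b,np.radians([-93,0])]); print('crested',n,*sh(x),k)
print('expected',b,'tool y az',np.degrees(np.arctan2(*R.from_rotvec(o['orientation']).as_matrix()[[1,0],1])))
E
```

```text
plain side [0.6089 0.1913 0.0654] [-69.7  -1.4] [475, 488, np.float64(0.0015191760283381228)]
plain top [0.6111 0.1922 0.065 ] [-67.9  -0.7] [135, 139, np.float64(0.0015275074617698045)]
crested side [ 0.5476 -0.1481  0.2157] [-74.    3.2] [269, 358, np.float64(0.0017813261744422891)]
crested top [ 0.5472 -0.1483  0.214 ] [-91.3  -0.7] [108, 112, np.float64(0.001295375298172742)]
expected [ 0.54647959 -0.14789931  0.21379263] tool y az -2.8559380820968183
```

Call:
send_rows:
  deltas:
    - {"dx": 0.5, "dy": -12, "dz": 0.5, "rx": 0, "ry": 0, "rz": 0}
    - {"dx": 1, "dy": -24, "dz": 1, "rx": 0, "ry": 0, "rz": 0}
    - {"dx": 1.5, "dy": -34, "dz": 2, "rx": 0, "ry": 0, "rz": 0}
    - {"dx": 2, "dy": -40, "dz": 2, "rx": 0, "ry": 0, "rz": 0}

```text
clock: 8.48
tcp_pos: [0.5483, -0.1998, 0.2127]
orientation: [2.281, 2.158, -0.001]
contact_force: [-0.5, -0.0, -1.2]
grip_width: 0.0509
gripper_force: 37.0
```

Call:
send_rows:
  deltas:
    - {"dx": 0, "dy": 0, "dz": 0, "rx": 0, "ry": 0, "rz": 0}
    - {"dx": 0, "dy": 0, "dz": 0, "rx": 0, "ry": 0, "rz": 0}
    - {"dx": 0, "dy": 0, "dz": 0, "rx": 0, "ry": 0, "rz": 0}
    - {"dx": 0, "dy": 0, "dz": 0, "rx": 0, "ry": 0, "rz": 0}
    - {"dx": 0, "dy": 0, "dz": 0, "rx": 0, "ry": 0, "rz": 0}

```text
clock: 8.9
tcp_pos: [0.5484, -0.1963, 0.2124]
orientation: [-2.278, -2.163, -0.0]
contact_force: [0.9, -0.6, 0.8]
grip_width: 0.0511
gripper_force: 37.0
```

```bash
python3 - <<'E'
from fit import *
grab('side');grab('top')
o=r.get_obs();t=o['tcp_pos'];Rm=R.from_rotvec(o['orientation']).as_matrix();print(t,np.abs(o['qvel']).max(),'tool z',Rm[:,2].round(3),'y az',np.degrees(np.arctan2(Rm[1,1],Rm[0,1])))
b=t+[0,.007,.0034]
for n in('side','top'):
    x,*k=fit(pink(n,b,.075),np.r_[b,np.radians([-93,0])]); print('crested',n,x[:3].round(4),np.degrees(x[3:]).round(1),k)
an=np.radians(22.23-90); xd=np.array([np.cos(an),np.sin(an),0]); yd=np.array([-xd[1],xd[0],0]); O=np.array([.5734,.1387,0])+.02*xd
a=load('side');L=(cloud(a)-O)@np.stack([xd,yd,[0,0,1]],1);h=cv2.cvtColor(a['frame'],cv2.COLOR_BGR2HSV)
for s in(-.055,.055):
    m=(h[...,2]<70)&(abs(L[...,1]-s)<.03)&(L[...,0]>.06)&(L[...,0]<.17)&(L[...,2]>.045)&(L[...,2]<.09)
    print('knob',L[m].min(0).round(4),L[m].max(0).round(4))
E
```

```text
[ 0.54840291 -0.19651508  0.21241893] 0.003298702062223035 tool z [ 0.  0. -1.] y az -2.991381799410026
crested side [ 0.5464 -0.1903  0.2167] [-90.2  -2.9] [261, 348, np.float64(0.0016098019714645923)]
crested top [ 0.5497 -0.1881  0.2167] [-90.8  -0.1] [110, 135, np.float64(0.0013382926775532523)]
knob [ 0.111  -0.0736  0.0562] [ 0.1405 -0.0428  0.083 ]
knob [0.0789 0.0353 0.0583] [0.103  0.0677 0.0844]
```

The mouth is at about (0.546, -0.229, 0.217), on the lens axis and about 100 mm out. The arm is steady and both spigots are as required, so I'm handing in.

```bash
python3 -c "
from bench import r
print(r.hand_in())"
```

```text
the job is handed in; nothing more can be done
None
```

I drew station_b's spigot out to its stop and lifted the crested body out. I handed in with it held steady, open end to the lens on its axis, the rim about 100 mm away by my measurements and crest up; the verdict was not shown.

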